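# Try the splitter's throat with the gauge plate, then show its frosted end

## Robot

A 7-joint arm with a two-finger parallel gripper is mounted at the origin on the work surface. World frame = base frame: x ahead of the robot, y to its left, z up, the work surface at z = 0. Lengths are in mm, angles in rad, forces in N, time in s.
With the tool pointing down it reaches from about 400 to 750 mm from the base axis. Payload 19.5 kg.
Tool frame: the origin (TCP) lies at the very end of the fingers, on their centre line; the grasp point (between the pads) lies behind it (arm.grip_point_offset is the x of the grasp point in the tool frame, in mm); x points along the fingers, y is the direction in which the jaws open and shut, and the axes are right-handed (so a half turn about x gives the same grasp; the last joint's range is limited). The gripper opens to 85 mm and grips with 20 to 120 N. Pads are 22 mm wide; open, the fingers measure 114 mm over their backs; the gripper's body (76 mm by 85 mm) begins 54 mm behind the grasp point. The pads swing forward as they close: fully open they stand 13 mm farther back than shut.
Start: joints at [-0.042, 0.707, -0.028, 1.485, 0.022, 0.951, -0.075], TCP at [574.974, 0.003, 231.268] pointing down, gripper open.
Joint ranges: [-2.71, 2.71], [-0.32, 2.16], [-1.57, 1.52], [0, 2.45], [-1.46, 4.6], [0, 2.02], [-2.83, 2.83]. Speed limits (rad/s): [1.89, 1.89, 2.57, 2.57, 3.01, 3.01, 3.01].

## Interface

Orientations are given as a unit quaternion [w, x, y, z].
In Python, from station import arm, viewer gives the robot as it stands. The module is installed in compiled form; this text tells all that it offers.
- The arm moves only by the tool move_arm, never from a script. Its argument "motion" is text: rows parted by semicolons, each of 4 numbers parted by spaces: the shift along the tool's x, y, z in mm, then the turn about the tool's x in degrees. In form: x y z yaw; .... A call has 1 to 20 rows; each row shifts and turns the commanded pose from where the row before left it, along the tool's axes as they then stand; what a row does not reach is not made up. A row lasts 1/8 s, in which the tool goes at most 62.5 mm and 10.7 degrees, less where a joint would pass 70% of its speed; a pose out of reach is approached as far as the arm can. A call is refused whole if a number of a shift passes 62.5 or a number of a turn 10.7, either way. A call with a gripper value outside its range is refused whole. "grip" is the finger opening in mm, from 0 to 85.4, set as the call begins (left out, the last holds). The fingers move at their own pace and stop on an object; "newtons" is the grip in N (left out, the last holds). Time passes only in rows, so rows that do not move let the fingers close. It gives the time, the measured TCP pose, the force and the opening at its end, in the units of the state.
- arm.state(): the state, without advancing time (a new reading comes with each control period).
- viewer.capture(name): name is "scene" or "side" or "wrist"; returns the picture (400x640x3 uint8, red, green, blue); there is no depth.
- viewer.camera_params(name): a dict with "mtx" (3x3 intrinsics, pixels), "xyz" and "attitude" of the camera in the world. Camera axes: x right, y up, looking along -z (the intrinsics and any distortion apply to the point x, -y, -z); pixel columns grow to the right and rows downward; lengths in mm; the calibration is good to about 2 mm. A picture is of the moment at which its call begins: read the wrist's pose just before it. camera_params takes no time and is no camera call; for the wrist camera it gives the pose at the moment of the call.
- arm.hand_in(): hands the job in, once; it reports no verdict.
The state is a dict: "time": time; "joints": joint angles; "qvel": joint speeds; "tau": joint torques, N m; "position": TCP position; "eef_rot": TCP orientation; "contact_force": force on the tool from outside, world axes, zero at the start; "torque": the same for the moment, N m; "width": opening from 0.0 (shut) to 1.0 (fully open).
Only numpy, scipy, OpenCV 4.12 (cv2) and the standard library are available. Lean on these libraries where they do the work, as an engineer would, in place of code of your own. Each camera call takes 0.05 s, during which the arm holds its last target. There are 200 camera calls.

## Task

Of the two steel gauge plates on the slab, take the one lying label side up (leave the face-down one and the other things alone), find its frosted end by the small corner notch, and gently slide the other, plain end into the splitter's throat as far as the scribed line across the plate, not deeper, keeping it there a moment. Then draw it out and show it over the middle of the cork pad, about 10 cm above the cork: level, label up, with the notched end towards the pad's raised metal rail. Finish while still holding it there: do not put it down or let go.

Things in the scene. Friction and masses are not known exactly. Their poses are not given: they have to be found in the camera images.
- gauge_center (a point): Centre (half-way up) of the wanted steel gauge plate, 110 x 40 x 6 mm, about 0.18 kg, loose, lying flat, label face up. x runs along its length to the frosted, notched end, y across the width, z out of the label face. A dark line is scribed across the label face 30 mm from the plain (-x) end. Grasp it across the 40 mm width near the middle.
- gauge_notched_end (a point): Middle of the notched end of the wanted plate, 55 mm from its centre along +x; same axes. The last 33 mm here are frosted pale with three engraved dashes (the label), and the 12 x 12 mm corner at +x +y is cut away.
- gauge_plain_end (a point): Middle of the plain end of the wanted plate, 55 mm from its centre along -x, half-way through the thickness; same axes.
- spare_center (a point): Centre of the other gauge plate: the same shape and size, but lying face down (bare steel on top, label and line hidden, so its notch shows on the other side). Leave it where it is.
- throat (a point): Middle of the mouth of the splitter's throat, in its front face. The throat is a level slot 60 mm wide (x) and 14 mm high (z, 40 to 54 mm above the slab), with no stop inside. y points straight out of the mouth: a plate enters along -y, and 30 mm deep its scribed line meets the front face. Nothing stands in front of the mouth.
- splitter: Fixed bench splitter, a teal cast block 160 mm wide (x), 140 mm deep (y); origin at the centre of its underside, mouth on its +y face, 70 mm from the origin. Its flat upper jaw reaches 86 mm above the slab; a black adjusting wheel, 44 mm across, on the jaw 58 mm behind the mouth reaches 112 mm; a bare steel roller lies across the back, the side away from the mouth.
- pad_center (a point): Centre of the top of the fixed cork reading pad (120 along x, 160 along y, top 6 mm above the slab). A raised aluminium rail, 12 mm thick and 22 mm high, runs along its +y end, 86 mm from the centre; y points towards the rail, z up.
- slicker_center (a point): Bystander: upright pale bell-shaped slicker with a thin stem, 68 mm across, 135 mm tall; the point is half-way up.
- carton_center (a point): Bystander: small upright carton 60 x 60 x 100 mm; the point is its centre.
- shears_center (a point): Bystander: leather shears lying flat, about 210 x 100 x 12 mm; the point is at the pivot.

How it is judged (in metres and radians):
On the way, in this order (a step that is already met when the one before it is completed fails the run):
1. the label-up plate is lifted from the slab in the fingers (contact force between gauge and the fingers above 0.5 N and height (world z) of gauge_center above 0.02 m), for 0.1 s.
2. its plain end is held in the throat, label up, the scribed line within 6 mm of the front face (contact force between gauge and the fingers above 0.5 N and angle between gauge_center's own z axis and vertical below 0.2 rad and x of gauge_plain_end in the frame of throat between -0.03 and 0.03 m and z of gauge_plain_end in the frame of throat between -0.007 and 0.007 m and y of gauge_plain_end in the frame of throat between -0.036 and -0.024 m and y of gauge_notched_end in the frame of throat above 0.05 m), for 0.3 s.
At the end, for the whole second after the job is handed in: The plate is still held in the fingers, at rest, its centre 60 to 150 mm above the cork and within 35 mm of the pad's middle each way, level within 0.2 rad with the label up, its length along the pad within 0.35 rad with the notched end towards the rail, and nothing but the fingers carrying it (contact force between gauge and the fingers above 0.5 N and angle between gauge_center's own z axis and vertical below 0.2 rad and z of gauge_center in the frame of pad_center between 0.06 and 0.15 m and x of gauge_center in the frame of pad_center between -0.035 and 0.035 m and y of gauge_center in the frame of pad_center between -0.035 and 0.035 m and angle between the x axis of gauge_center and the y axis of pad_center, either way round below 0.35 rad and y of gauge_notched_end in the frame of pad_center above 0.005 m and linear speed of gauge below 0.03 m/s and contact force between gauge and pad below 0.1 N); the arm keeps its last pose, push and grip.
It fails at once if the plate goes more than 12 mm past the scribed line into the throat (x of gauge_plain_end in the frame of throat between -0.03 and 0.03 m and z of gauge_plain_end in the frame of throat between -0.007 and 0.007 m and y of gauge_plain_end in the frame of throat between -0.14 and -0.042 m).
It fails at once if the plate is pressed against the splitter with more than 20 N (contact force between gauge and splitter above 20 N).
It fails at once if the face-down plate is moved by more than 15 mm (distance of spare_center from where it was at the start of the episode above 0.015 m).
It fails at once if the slicker, carton or shears are moved by more than 15 mm (distance of any of slicker_center, carton_center, shears_center from where it was at the start of the episode above 0.015 m).
It also fails if it takes over 64 s, if anything falls off the work surface, if the arm or the gripper's body presses on something with over 40 N, if the wrist force passes 120 N, or if a joint passes its speed limit or range.

## Working session

There is one attempt and no reset: what is moved stays moved. The work goes in short steps, Python scripts to look and compute and a tool call to move; the robot and the scene stay as the last step left them, time stands still between calls to the robot, and variables do not carry over. Pictures are saved under pics/ and viewed, about 8 in all and at most 12, crops included, and the job is handed in when it is done.

Besides the shell and the picture viewer there is one more tool, called as a command line: name --argument value ..., lists and objects as JSON in quotes. move_arm: Moves the arm, as the interface text tells. Its arguments: {"type":"object","properties":{"motion":{"type":"string"},"grip":{"type":"number"},"newtons":{"type":"number"}},"required":["motion"]}

```bash
mkdir -p pics
cat > h.py <<'E'
import numpy as np, cv2
from scipy.spatial.transform import Rotation as R
from station import arm, viewer
def cam(n):
    p=viewer.camera_params(n); return p
def rot(a):
    a=np.asarray(a,float)
    return a if a.shape==(3,3) else R.from_quat(a,scalar_first=True).as_matrix()
def snap(n,f):
    p=cam(n); im=viewer.capture(n); cv2.imwrite('pics/'+f,im[:,:,::-1]); return p,im
def ray(p,u,v):
    K=np.array(p['mtx']); d=np.array([(u-K[0,2])/K[0,0],-(v-K[1,2])/K[1,1],-1.]); return np.array(p['xyz']),rot(p['attitude'])@d
def onz(p,u,v,z):
    o,d=ray(p,u,v); return o+d*(z-o[2])/d[2]
def proj(p,X):
    K=np.array(p['mtx']); c=rot(p['attitude']).T@(np.array(X)-p['xyz']); return K[0,0]*c[0]/-c[2]+K[0,2],K[1,1]*c[1]/c[2]+K[1,2]
E
python3 - <<'E'
from h import *
import pickle
print(arm.grip_point_offset,arm.state())
for n in('scene','side','wrist'):
    p,im=snap(n,n+'0.png'); print(n,p); pickle.dump(p,open(n+'0.pkl','wb'))
E
```

```text
-18.700000000000003 {'time': 0.0, 'joints': array([-0.04167707,  0.70706846, -0.02763197,  1.4850062 ,  0.02200078,
        0.95088016, -0.07547789]), 'qvel': array([-0.00033188,  0.00249156, -0.00190856, -0.00033163, -0.00032198,
       -0.00023407, -0.00062272]), 'tau': array([-3.35119905e-03, -8.83210659e+01,  1.23306759e+00, -2.36173260e+01,
        1.66974653e-02,  6.38553465e-03, -2.14882397e-05]), 'position': array([ 5.74739368e+02, -6.84021526e-03,  2.30845460e+02]), 'eef_rot': array([-0.49974395, -0.49972615, -0.50026154,  0.50026809]), 'contact_force': array([ 1.01091622,  0.49713691, -0.43305443]), 'torque': array([-0.02926358,  0.05718523,  0.04979258]), 'width': 1.0012730435530686}
scene {'mtx': array([[376.24125148,   0.        , 323.85904122],
       [  0.        , 376.24125148, 198.77059151],
       [  0.        ,   0.        ,   1.        ]]), 'xyz': array([993.46247216, 468.38134979, 687.6005479 ]), 'attitude': array([0.31071319, 0.12896446, 0.36096602, 0.86978677])}
side {'mtx': array([[379.01754177,   0.        , 312.43273649],
       [  0.        , 379.01754177, 198.59894784],
       [  0.        ,   0.        ,   1.        ]]), 'xyz': array([442.72034096, 825.97046107, 556.11096855]), 'attitude': array([-0.07493586, -0.04598093,  0.50627427,  0.85787921])}
wrist {'mtx': array([[277.98830011,   0.        , 320.14820519],
       [  0.        , 277.98830011, 198.82594162],
       [  0.        ,   0.        ,   1.        ]]), 'xyz': array([575.50075403,  71.95821882, 373.12756794]), 'attitude': array([ 9.89694199e-01, -1.43191975e-01,  1.20119232e-03, -9.14309789e-05])}
```

View pics/scene0.png

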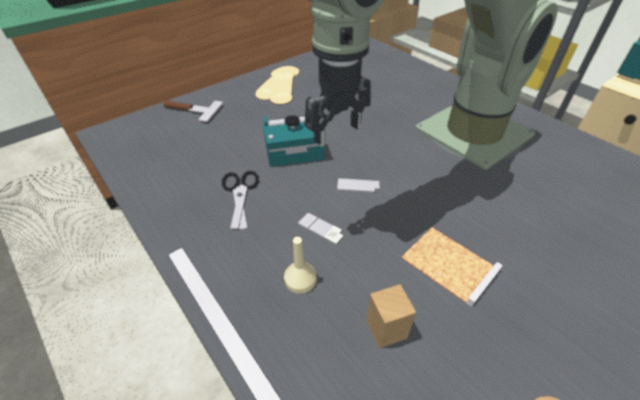

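View pics/side0.png

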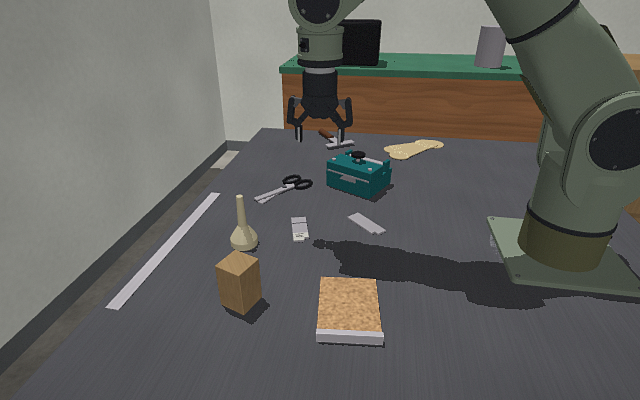

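The scene view shows the label-up plate near (320,228) with its frosted end at (335,235). The spare is at (358,185), the splitter at (293,140), and the pad at (452,263) with its rail at (486,283). The side view has the plate at (300,228), the spare at (366,223), the splitter at (358,172), and the pad at (349,308).

Run:
```python
from h import *
import pickle
P={n:pickle.load(open(n+'0.pkl','rb')) for n in('scene','side','wrist')}
I={n:cv2.imread(f'pics/{n}0.png') for n in P}
for n in('scene','side','wrist'):
    h=cv2.cvtColor(I[n],cv2.COLOR_BGR2HSV)
    g=((h[:,:,1]<45)&(h[:,:,2]>125)).astype(np.uint8)
    c=((h[:,:,0]>8)&(h[:,:,0]<22)&(h[:,:,1]>70)&(h[:,:,2]>150)).astype(np.uint8)
    for nm,m,z in(('grey',g,6),('cork',c,6)):
        for k in cv2.findContours(m,0,2)[0]:
            a=cv2.contourArea(k)
            if a<100 : continue
            w=np.array([onz(P[n],u+0.,v+0.,z)[:2] for u,v in k[:,0]],np.float32)
            r=cv2.minAreaRect(w)
            if 300<r[0][0]<850 and abs(r[0][1])<500 and max(r[1])<300: print(n,nm,a,np.round(r[0],1),np.round(r[1],1),round(r[2],1),k[:,0].mean(0).round())
def crop(n,x0,y0,w,h,s): return cv2.resize(I[n][y0:y0+h,x0:x0+w],(w*s,h*s),interpolation=cv2.INTER_CUBIC)
a=crop('scene',250,105,133,75,3); b=crop('side',290,140,133,75,3); c=crop('scene',250,165,133,85,3); d=crop('side',270,205,133,85,3)
cv2.imwrite('pics/c1.png',np.vstack([np.hstack([a,b]),np.hstack([c,d])]))
```

```text
scene grey 138.0 [759.3  78.6] [40.9 28.5] 27.0 [293. 276.]
scene grey 382.0 [457.6 343.4] [144.2  20.8] 5.9 [482. 285.]
scene grey 723.5 [626.1   8.9] [ 52.1 117.3] 15.3 [322. 228.]
scene grey 553.5 [ 742.4 -177.8] [160.8  42.7] 58.9 [238. 207.]
scene grey 533.5 [456.5 -44.3] [ 54.2 117.5] 44.5 [358. 185.]
scene cork 1035.0 [641.9 255.6] [70.  70.7] 70.1 [392. 303.]
scene cork 3245.0 [474.4 261.5] [124.6 159.6] 6.4 [452. 264.]
side grey 797.5 [462.6 341. ] [122.7  29.4] 6.3 [356. 337.]
side grey 291.0 [625.4   7.1] [ 40.  112.3] 16.4 [300. 230.]
side grey 296.5 [454.6 -47. ] [ 41.2 111.9] 45.3 [366. 223.]
side grey 137.5 [ 745.4 -180.1] [151.6  45.3] 61.9 [271. 193.]
side cork 3008.0 [473.2 253.7] [119.4 145.4] 6.2 [350. 306.]
side cork 536.0 [739.1 172.1] [70.7 69.6] 69.7 [236. 262.]
wrist grey 304.5 [ 710.8 -226.2] [43.1 32.2] 48.5 [406. 313.]
wrist grey 536.0 [ 769.6 -130.3] [39.4 43. ] 53.4 [455. 259.]
wrist grey 2243.0 [454.1 -46.2] [ 43.3 115.2] 45.2 [228. 202.]
wrist grey 2534.5 [625.    6.7] [ 44.4 113.5] 16.1 [358. 167.]
wrist grey 187.0 [842.4  98.1] [18.8 19.5] 73.7 [538.  93.]
wrist cork 1877.0 [480.3 186.8] [ 25.  121.9] 89.9 [230.  10.]
```

View pics/c1.png

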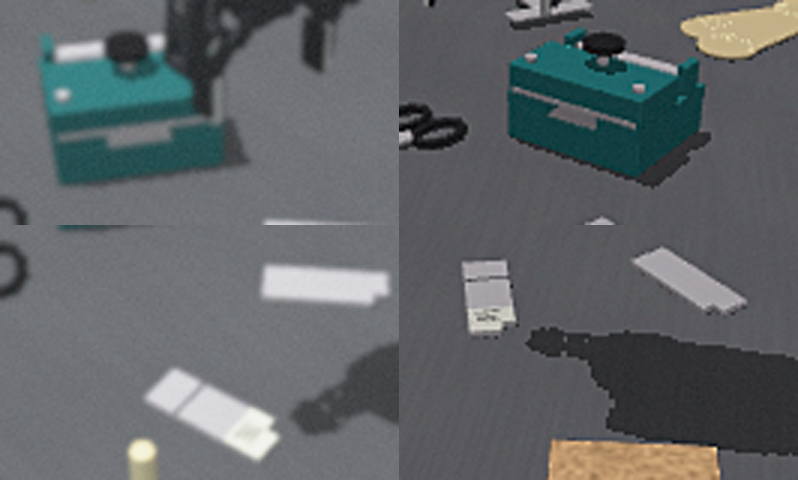

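View pics/wrist0.png

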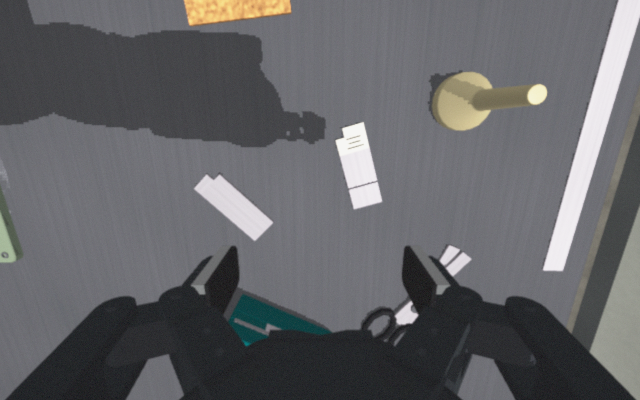

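In the crops the label-up plate has a frosted, notched end on its +y side and the scribed line on its -y side. The splitter front is partly visible. Its bottom corners are at about (270,167) and (324,159) in scene, and (327,186) and (370,199) in side.

Run:
```python
from h import *
import pickle
P={n:pickle.load(open(n+'0.pkl','rb')) for n in('scene','side','wrist')}
I={n:cv2.imread(f'pics/{n}0.png') for n in P}
for n,u,v,z in(('scene',270,166.7,0),('scene',324,159.3,0),('scene',266.7,143,86),('side',327,185.7,0),('side',370.3,199.3,0),('side',327,160,86),('side',370.3,175,86),('wrist',240,290,86),('wrist',330,335,86),('scene',292,121,112),('side',358,154.5,112)):
    print(n,z,onz(P[n],u,v,z).round(1))
# teal mask top-jaw hull
for n in I:
    h=cv2.cvtColor(I[n],cv2.COLOR_BGR2HSV)
    m=((h[:,:,0]>80)&(h[:,:,0]<100)&(h[:,:,1]>150)).astype(np.uint8)
    m[:110 if n!='wrist' else 0]=0
    k=max(cv2.findContours(m,0,1)[0],key=cv2.contourArea)
    print(n,cv2.approxPolyDP(cv2.convexHull(k),1.5,True)[:,0].tolist())
a=cv2.resize(I['wrist'][270:350,210:350],None,fx=5,fy=5,interpolation=cv2.INTER_CUBIC); cv2.imwrite('pics/w1.png',a)
```

```text
scene 0 [ 593.1 -261.     0. ]
scene 0 [ 453.8 -189.8    0. ]
scene 86 [ 595.7 -257.1   86. ]
side 0 [ 589.5 -259.     0. ]
side 0 [ 447.6 -191.3    0. ]
side 86 [ 592.2 -267.9   86. ]
side 86 [ 453.2 -179.9   86. ]
wrist 86 [ 479.1 -126.4   86. ]
wrist 86 [ 587.1 -191.7   86. ]
scene 112 [ 504.4 -266.2  112. ]
side 112 [ 496.2 -265.8  112. ]
scene [[285, 131], [288, 135], [282, 138], [281, 136]]
side [[327, 161], [348, 150], [387, 159], [391, 168], [389, 182], [369, 198], [328, 185]]
wrist [[229, 321], [243, 295], [329, 332], [245, 345]]
```

move_arm --motion "17 5 -1.1 0;17 5 -1.1 0;17 5 -1.1 0;17 5 -1.1 0;17 5 -1.1 0;17 5 -1.1 0;17 5 -1.1 0;17 5 -1.1 0;17 4.5 -1.1 0;17 4.5 -1.1 0;0 0 0 -4;0 0 0 -4;0 0 0 -4;0 0 0 -4;0 0 0 0;0 0 0 0" --grip 58 --newtons 40

```text
time: 2.15
position: [624.0, 11.0, 61.0]
eef_rot: [0.564, 0.426, 0.564, -0.426]
contact_force: [1.1, -0.9, 0.2]
width: 0.675
```

Run:
```python
from h import *
import pickle
s=arm.state(); T=rot(s['eef_rot']); print(s['time'],s['position'],T.round(3).tolist(),s['width'])
p,im=snap('wrist','wrist1.png'); pickle.dump(p,open('wrist1.pkl','wb'))
h=cv2.cvtColor(im,cv2.COLOR_RGB2HSV)
g=((h[:,:,1]<45)&(h[:,:,2]>125)).astype(np.uint8)
for k in cv2.findContours(g,0,2)[0]:
    if cv2.contourArea(k)<500: continue
    w=np.array([onz(p,u,v,6)[:2] for u,v in k[:,0]],np.float32); r=cv2.minAreaRect(w); print(r,cv2.boundingRect(k))
```

```text
2.15 [623.97194687  10.9964776   60.98684926] [[-0.0, 0.962, 0.274], [-0.0, 0.274, -0.962], [-1.0, -0.0, -0.0]] 0.6753217339817299
((919.1791381835938, -39.54624938964844), (82.83528137207031, 31.518428802490234), 88.73125457763672) (592, 312, 48, 81)
((732.0045166015625, 20.704063415527344), (76.02204132080078, 16.49441909790039), 89.96566009521484) (434, 194, 48, 89)
((552.1856689453125, -34.45441436767578), (83.77147674560547, 27.912860870361328), 89.67144775390625) (193, 193, 49, 95)
((515.4442749023438, -39.10181427001953), (89.00157928466797, 15.036576271057129), 86.338134765625) (154, 189, 35, 97)
((530.5984497070312, -31.170612335205078), (17.124755859375, 84.1709976196289), 1.6853468418121338) (174, 184, 32, 98)
((714.0126953125, 26.43039894104004), (78.33727264404297, 11.202292442321777), 89.04354858398438) (418, 180, 45, 94)
((696.472900390625, 29.84627342224121), (17.889881134033203, 67.65597534179688), 1.1708731651306152) (400, 178, 46, 82)
((628.8052978515625, -18.54560089111328), (60.916473388671875, 169.02867126464844), 3.1193630695343018) (261, 147, 108, 186)
((445.0364990234375, -34.859397888183594), (50.83748245239258, 145.4310302734375), 40.35650634765625) (13, 103, 141, 192)
((672.5543212890625, 68.14006042480469), (33.05860137939453, 160.7412109375), 0.06097155064344406) (353, 33, 103, 222)
((650.7305908203125, 112.45930480957031), (7.09553337097168, 104.25411224365234), 1.0428818464279175) (377, 0, 57, 165)
```

View pics/wrist1.png

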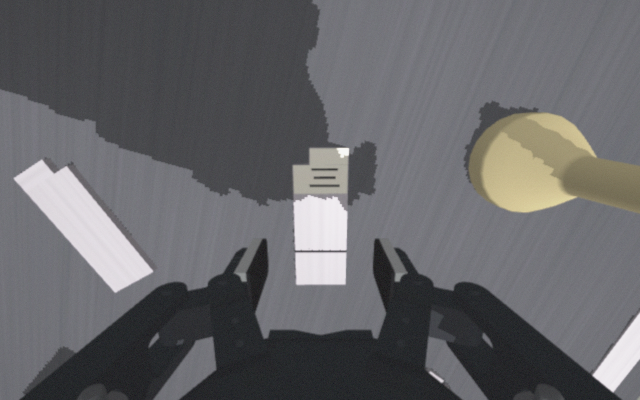

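The wrist view shows the plate (x 295–347, y 148–285) centred and parallel between the fingers (267 and 375). Its notch is at the top left and the scribed line is at y≈251. I'll descend.

move_arm --motion "12 0 0 0;12 0 0 0;12 0 0 0;10 0 0 0;7 0 0 0;3 0 0 0;1 0 0 0;1 0 0 0;0 0 0 0;0 0 0 0" --grip 50

```text
time: 3.45
position: [624.0, 11.0, 3.4]
eef_rot: [0.565, 0.426, 0.565, -0.426]
contact_force: [-0.5, 0.8, -0.3]
width: 0.588
```

move_arm --motion "1 0 0 0;0 0 0 0;1 0 0 0;0 0 0 0;1 0 0 0;0 0 0 0"

```text
time: 4.2
position: [623.9, 11.0, 0.2]
eef_rot: [0.565, 0.426, 0.565, -0.426]
contact_force: [-0.6, -0.2, -0.2]
width: 0.586
```

Run:
```python
from h import *
p,im=snap('side','side2.png'); q,jm=snap('scene','scene2.png')
u,v=map(int,proj(p,[624,11,10])); a,b=map(int,proj(q,[624,11,10]))
c=lambda i,u,v:cv2.resize(i[v-35:v+25,u-40:u+40,::-1],None,fx=5,fy=5,interpolation=cv2.INTER_CUBIC)
cv2.imwrite('pics/c2.png',np.hstack([c(im,u,v),c(jm,a,b)]))
```

```text
(no output)
```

View pics/c2.png

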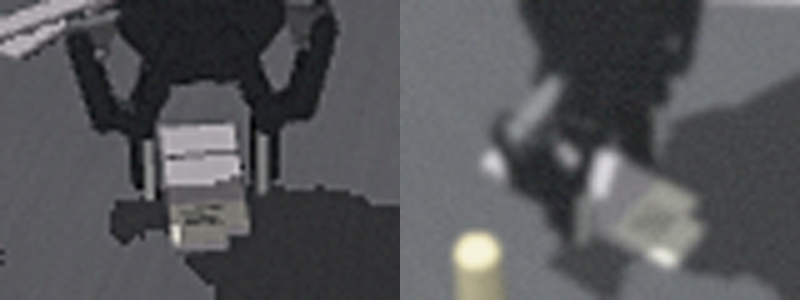

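The fingers straddle the plate and the tips are still just clear of the slab. I'll keep going down in small steps and watch the force.

move_arm --motion "1 0 0 0;0 0 0 0;1 0 0 0;0 0 0 0;0 0 0 0"

```text
time: 4.92
position: [623.9, 11.0, -1.7]
eef_rot: [0.565, 0.426, 0.565, -0.426]
contact_force: [-0.3, 0.2, 0.7]
width: 0.585
```

move_arm --motion "1 0 0 0;0 0 0 0;0 0 0 0"

```text
time: 5.3
position: [624.0, 11.0, -2.7]
eef_rot: [0.565, 0.426, 0.565, -0.426]
contact_force: [-0.0, 0.2, 0.1]
width: 0.59
```

move_arm --motion "0 0 0 0;0 0 0 0;0 0 0 0;0 0 0 0;0 0 0 0;0 0 0 0" --grip 30 --newtons 50

```text
time: 6.05
position: [625.0, 11.2, -1.2]
eef_rot: [0.565, 0.426, 0.564, -0.425]
contact_force: [-1.7, 1.1, 24.3]
width: 0.447
```

move_arm --motion "-2 0 0 0;-3 0 0 0;-8 0 0 0;-12 0 0 0;-12 0 0 0;-12 0 0 0;-12 0 0 0;-12 0 0 0;-12 0 0 0;-12 0 0 0;0 0 0 0;0 0 0 0"

```text
time: 7.55
position: [623.8, 11.0, 94.0]
eef_rot: [0.565, 0.425, 0.565, -0.426]
contact_force: [-0.0, -0.2, -2.3]
width: 0.447
```

Run:
```python
from h import *
import pickle
s=arm.state(); print(s['time'],s['position'],s['contact_force'],s['width'])
p,im=snap('wrist','wrist3.png'); pickle.dump(p,open('wrist3.pkl','wb'))
p,im=snap('side','side3.png')
u,v=map(int,proj(p,s['position']))
c=cv2.resize(im[v-30:v+30,u-40:u+40,::-1],None,fx=5,fy=5,interpolation=cv2.INTER_CUBIC)
w=cv2.imread('pics/wrist3.png')[100:400,120:520]
cv2.imwrite('pics/c3.png',np.hstack([c,w]))
```

```text
7.55 [623.76894728  10.9835001   93.95695321] [-0.02965451 -0.24816694 -2.25583503] 0.4465493433936624
```

View pics/c3.png

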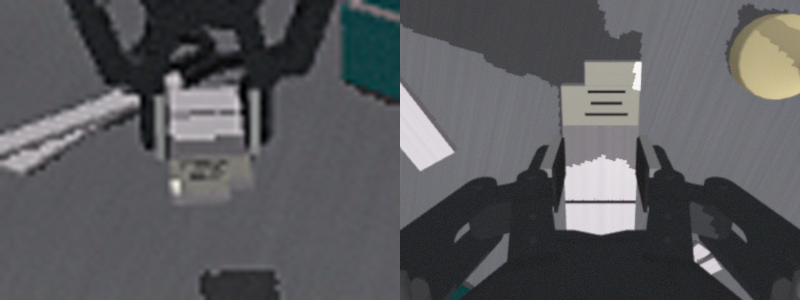

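The plate is held. In the wrist frame the notched end is at v≈162 and the scribed line at v≈302. I'll run PnP with refined corners for the in-hand pose, including pitch.

Run:
```python
from h import *
import pickle
p=pickle.load(open('wrist3.pkl','rb')); g=cv2.imread('pics/wrist3.png',0)
c=np.array([[360,162],[304.5,162],[281,184],[305,184],[284.5,302],[355,302]],np.float32)
r=cv2.cornerSubPix(g,c.reshape(-1,1,2).copy(),(3,3),(-1,-1),(3,30,.01)).reshape(-1,2); r[4:]=c[4:]
# scribed line row: darkest in column band
for j in(4,5):
    u=int(c[j,0])+(8 if j==4 else -8); col=g[294:311,u].astype(float); r[j,1]=294+col.argmin()
print(r.round(1).tolist())
X=np.array([[55,-20,3],[55,8,3],[43,20,3],[43,8,3],[-25,20,3],[-25,-20,3]],float)
K=np.array(p['mtx'])
ok,rv,t=cv2.solvePnP(X,r.astype(float),K,None)
e=cv2.projectPoints(X,rv,t,K,None)[0].reshape(-1,2)-r; print('res',e.round(1).tolist())
F=np.diag([1,-1,-1.]); Rw=rot(p['attitude'])@F@cv2.Rodrigues(rv)[0]; tw=np.array(p['xyz'])+rot(p['attitude'])@F@t.ravel()
print(tw.round(1),Rw.round(3).tolist())
```

```text
[[360.6000061035156, 161.1999969482422], [303.8999938964844, 161.5], [280.0, 186.39999389648438], [304.29998779296875, 184.8000030517578], [284.5, 301.0], [355.0, 301.0]]
res [[0.2, 0.3], [-0.2, 0.0], [0.1, -1.0], [-0.2, 0.5], [0.4, 0.3], [-0.1, -0.2]]
[625.1   7.   97.4] [[-0.274, -0.962, 0.014], [0.962, -0.274, 0.003], [0.001, 0.014, 1.0]]
```

The plate is level, with its centre 4.2 mm from the tool axis toward the plain end and 3.4 mm above the TCP. Next I'll refine the splitter's front edges in fresh views.

Run:
```python
from h import *
import pickle
out=[]
for n,(x0,y0) in(('scene',(255,105)),('side',(318,140))):
    p,im=snap(n,n+'4.png'); pickle.dump(p,open(n+'4.pkl','wb'))
    h=cv2.cvtColor(im,cv2.COLOR_RGB2HSV); m=((h[:,:,0]>80)&(h[:,:,0]<100)&(h[:,:,1]>110)).astype(np.uint8)
    m[:105]=0; k=max(cv2.findContours(m,0,1)[0],key=cv2.contourArea)
    print(n,cv2.approxPolyDP(cv2.convexHull(k),1.2,True)[:,0].tolist())
    c=cv2.resize(im[y0:y0+70,x0:x0+80,::-1],None,fx=5,fy=5,interpolation=cv2.INTER_CUBIC)
    out.append(c)
cv2.imwrite('pics/c4.png',np.hstack(out))
```

```text
scene [[302, 142], [301, 144], [268, 148], [264, 132], [265, 117], [286, 124], [295, 129]]
side [[389, 160], [391, 168], [389, 182], [369, 198], [327, 184], [327, 160], [350, 149]]
```

View pics/c4.png

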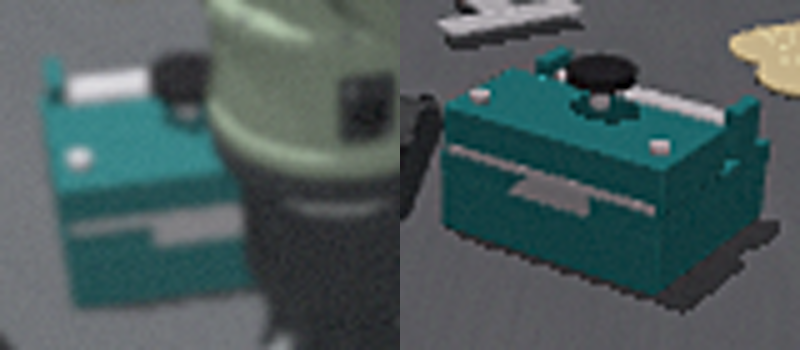

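Run:
```python
from h import *
import pickle
p=pickle.load(open('side4.pkl','rb'))
L=[((445,225),(660,292),0),((445,103),(663,170),86),((512,193),(590,215),40)]
for a,b,z in L:
    w=[onz(p,318+(u-400)/5-.4,140+v/5-.4,z)[:2] for u,v in(a,b)]; d=w[0]-w[1]
    print(z,np.round(w,1).tolist(),'mid',((w[0]+w[1])/2).round(1),'len',round(np.hypot(*d),1),'ang',np.degrees(np.arctan2(d[1],d[0])).round(1))
# straight edge fit: bottom boundary of teal in side
im=cv2.imread('pics/side4.png'); h=cv2.cvtColor(im,cv2.COLOR_BGR2HSV); m=(h[:,:,0]>80)&(h[:,:,0]<100)&(h[:,:,1]>110)
for z,us in((0,range(330,367)),):
    w=np.array([onz(p,u,np.nonzero(m[140:210,u])[0].max()+140.5,z)[:2] for u in us]); 
    k=np.polyfit(w[:,0],w[:,1],1); print('bottom edge angle',np.degrees(np.arctan(k[0])),'y at x=521:',np.polyval(k,521), 'rms',np.std(w[:,1]-np.polyval(k,w[:,0])))
q=pickle.load(open('scene4.pkl','rb')); im=cv2.imread('pics/scene0.png'); h=cv2.cvtColor(im,cv2.COLOR_BGR2HSV); m=(h[:,:,0]>80)&(h[:,:,0]<100)&(h[:,:,1]>90)
us=[u for u in range(274,322) if m[140:175,u].any()]
w=np.array([onz(q,u,np.nonzero(m[140:175,u])[0].max()+140.5,0)[:2] for u in us]); k=np.polyfit(w[:,0],w[:,1],1); print('scene',len(us),np.degrees(np.arctan(k[0])),np.polyval(k,521),np.std(w[:,1]-np.polyval(k,w[:,0])))
```

```text
0 [[591.9, -266.6], [450.1, -199.2]] mid [ 521.  -232.9] len 157.0 ang -25.4
86 [[593.2, -266.1], [453.9, -189.5]] mid [ 523.5 -227.8] len 159.0 ang -28.8
40 [[546.3, -238.9], [496.0, -216.4]] mid [ 521.2 -227.6] len 55.2 ang -24.2
bottom edge angle -27.252466894061023 y at x=521: -229.3955675453027 rms 1.7466580104449663
scene 48 -26.929174888069294 -226.53381803465635 1.4858773813325603
```

move_arm --motion "0 0 0 4.3;0 0 0 4.3;0 0 0 4.3;0 0 0 4.3;0 0 0 4.3;0 0 0 4.3;0 0 0 4.3;0 0 0 4.3;0 0 0 4.2;0 0 0 4.2;0 1.7 17.5 0;0 1.7 17.5 0;0 1.7 17.5 0;0 1.7 17.5 0;0 1.7 17.5 0;0 1.7 17.5 0;0 1.7 17.5 0;0 1.7 17.5 0;0 1.7 17.5 0;0 1.7 17.5 0"

```text
time: 10.25
position: [559.8, -154.0, 94.3]
eef_rot: [-0.37, -0.602, -0.371, 0.602]
contact_force: [0.1, -0.3, -2.5]
width: 0.448
```

move_arm --motion "0 0 0 0;10 0 0 0;10 0 0 0;10 0 0 0;10 0 0 0;8 0 0 0;2.4 0 0 0;0 0 0 0;0 0 0 0"

```text
time: 11.38
position: [560.4, -152.9, 44.2]
eef_rot: [0.371, 0.602, 0.37, -0.602]
contact_force: [0.3, -0.1, -2.5]
width: 0.443
```

Run:
```python
from h import *
import pickle
s=arm.state(); print(s['time'],s['position'],rot(s['eef_rot']).round(3).tolist(),s['contact_force'])
p,im=snap('side','side5.png'); q,jm=snap('scene','scene5.png'); r,wm=snap('wrist','wrist5.png')
pickle.dump((p,q,r),open('p5.pkl','wb'))
a=cv2.resize(im[135:215,310:410,::-1],None,fx=4,fy=4,interpolation=cv2.INTER_CUBIC)
b=cv2.resize(jm[110:190,250:350,::-1],None,fx=4,fy=4,interpolation=cv2.INTER_CUBIC)
c=cv2.resize(wm[140:300,220:420,::-1],None,fx=1.7,fy=1.7)
c=cv2.copyMakeBorder(c,0,0,0,800-c.shape[1],0)
cv2.imwrite('pics/c5.png',np.vstack([np.hstack([a,b]),c])[:600])
```

```text
11.375 [ 560.39037541 -152.91603176   44.18083172] [[0.0, 0.893, -0.451], [-0.0, -0.451, -0.893], [-1.0, 0.0, -0.0]] [ 0.33621201 -0.0632611  -2.51595963]
```

View pics/c5.png

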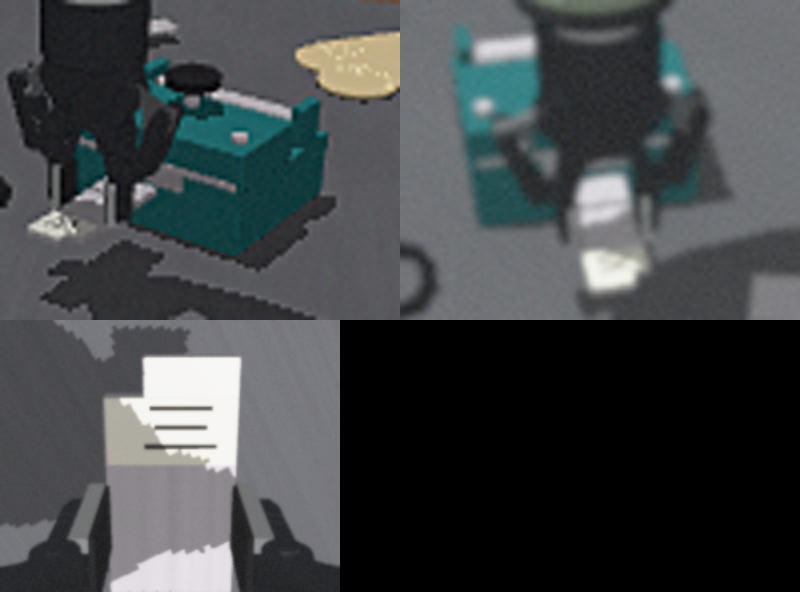

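The side crop shows the plate level and in line with the recess, with its plain right corner near (349,182). In the wrist view the plate is square in the fingers, label up. I'll check the projected numbers, then insert part way.

Run:
```python
from h import *
import pickle
p,q,r=pickle.load(open('p5.pkl','rb'))
T=np.array([522,-228,0]); X=np.array([.893,-.451,0]); Y=np.array([.451,.893,0])
C=lambda n,u,v:((u-(310 if n=='side' else 250))*4,(v-(135 if n=='side' else 110))*4)
for nm,x,y,z in(('plain R',-20,25,50),('plain L',20,25,50),('slot R lo',-30,0,40),('slot R hi',-30,0,54),('bot R',-80,0,0),('top R',-80,0,86),('bot L',80,0,0)):
    w=T+X*x+Y*y+[0,0,z]; print(nm,'side',np.round(C('side',*proj(p,w))),'scene',np.round(C('scene',*proj(q,w))))
```

```text
plain R side [155. 188.] scene [220. 171.]
plain L side [111. 174.] scene [162. 179.]
slot R lo side [183. 192.] scene [228. 159.]
slot R hi side [184. 175.] scene [227. 143.]
bot R side [237. 256.] scene [298. 194.]
top R side [246. 153.] scene [298.  96.]
bot L side [ 64. 200.] scene [ 77. 225.]
```

move_arm --motion "0.5 0 4 0;0 0 5 0;0 0 5 0;0 0 5 0;0 0 5 0;0 0 5 0;0 0 5 0;0 0 5 0;0 0 4 0;0 0 0 0;0 0 0 0"

```text
time: 12.9
position: [540.9, -191.1, 43.4]
eef_rot: [0.37, 0.602, 0.371, -0.602]
contact_force: [-0.3, 0.0, -2.0]
width: 0.445
```

Run:
```python
from h import *
import pickle
p,im=snap('side','side6.png'); q,jm=snap('scene','scene6.png')
a=cv2.resize(im[160:200,325:375,::-1],None,fx=8,fy=8,interpolation=cv2.INTER_CUBIC)
b=cv2.resize(jm[140:180,280:330,::-1],None,fx=8,fy=8,interpolation=cv2.INTER_CUBIC)
cv2.imwrite('pics/c6.png',np.hstack([a,b]))
T=np.array([522,-228,0]); X=np.array([.893,-.451,0]); Y=np.array([.451,.893,0])
for y in(0,12):
  for x in(-20,20):
    w=T+X*x+Y*y+[0,0,50]; u,v=proj(p,w); a,b=proj(q,w); print(y,x,round((u-325)*8),round((v-160)*8),'|',round((a-280)*8)+400,round((b-140)*8))
```

```text
0 -20 225 153 | 587 59
0 20 137 126 | 473 74
12 -20 209 164 | 593 80
12 20 120 136 | 478 95
```

View pics/c6.png

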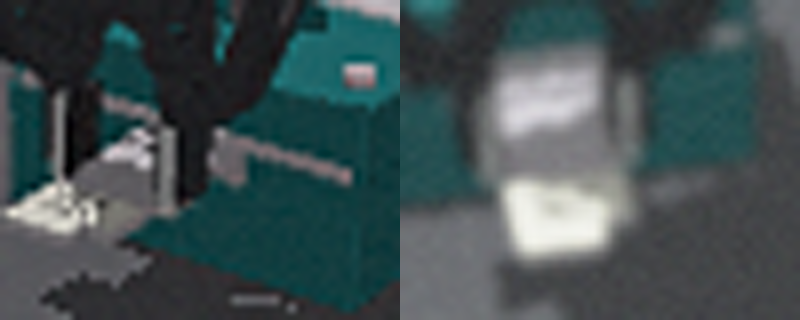

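The side and scene crops show the plain end inside the slot, with no force. The mouth edge cuts the plate at scene crop v≈48–62, and I predicted 50–65. I'll check for the scribed line in the intensity profile, where it should sit about 12 mm outside the face.

Run:
```python
from h import *
T=np.array([522,-228,0]); X=np.array([.893,-.451,0]); Y=np.array([.451,.893,0])
for n in('scene','side'):
    p=cam(n); g=cv2.imread(f'pics/{n}6.png',0).astype(np.float32)
    ys=np.arange(-8,40,2.)
    xs=np.arange(-14,15,2.) if n=='scene' else np.arange(6,17,2.)
    val=[]
    for y in ys:
        uv=np.array([proj(p,T+X*x+Y*y+[0,0,50]) for x in xs],np.float32)
        val.append(cv2.remap(g,uv[:,0],uv[:,1],cv2.INTER_LINEAR).mean())
    print(n,[(int(y),int(v)) for y,v in zip(ys,val)])
```

```text
scene [(-8, 101), (-6, 109), (-4, 115), (-2, 123), (0, 132), (2, 145), (4, 158), (6, 170), (8, 177), (10, 182), (12, 183), (14, 184), (16, 189), (18, 195), (20, 201), (22, 204), (24, 202), (26, 196), (28, 185), (30, 172), (32, 158), (34, 145), (36, 135), (38, 129)]
side [(-8, 58), (-6, 77), (-4, 90), (-2, 91), (0, 97), (2, 107), (4, 123), (6, 129), (8, 117), (10, 107), (12, 111), (14, 135), (16, 158), (18, 171), (20, 174), (22, 174), (24, 165), (26, 149), (28, 129), (30, 113), (32, 101), (34, 95), (36, 93), (38, 93)]
```

Both views put the line 10–13 mm outside the face, so I'll insert 12 mm more.

move_arm --motion "0 0 3 0;0 0 3 0;0 0 3 0;0 0 2 0;0 0 1 0;0 0 0 0;0 0 0 0;0 0 0 0;0 0 0 0;0 0 0 0;0 0 0 0"

```text
time: 14.38
position: [535.4, -202.0, 43.4]
eef_rot: [-0.37, -0.602, -0.371, 0.602]
contact_force: [-0.2, -0.5, -2.9]
width: 0.444
```

Run:
```python
from h import *
s=arm.state(); print(s['time'],s['position'],s['contact_force'])
e=s['position']+rot(s['eef_rot'])@[-3.4,0,59.2]; d=e-[522,-228,47]; print('x,y,z in throat',d[0]*.893-d[1]*.451,d[0]*.451+d[1]*.893,d[2])
T=np.array([522,-228,0]); X=np.array([.893,-.451,0]); Y=np.array([.451,.893,0])
for n in('scene','side'):
    p,im=snap(n,n+'7.png'); g=cv2.cvtColor(im,cv2.COLOR_RGB2GRAY).astype(np.float32)
    xs=np.arange(-14,15,2.) if n=='scene' else np.arange(6,17,2.)
    o=[]
    for y in np.arange(-8,24,2.):
        uv=np.array([proj(p,T+X*x+Y*y+[0,0,50]) for x in xs],np.float32); o.append((int(y),int(cv2.remap(g,uv[:,0],uv[:,1],cv2.INTER_LINEAR).mean())))
    print(n,o)
```

```text
14.375 [ 535.42676778 -201.95067821   43.37703727] [-0.22544474 -0.51430977 -2.88829771]
x,y,z in throat 0.2350535089376269 -29.90749874936705 -0.220546361981377
scene [(-8, 104), (-6, 109), (-4, 111), (-2, 116), (0, 124), (2, 136), (4, 153), (6, 170), (8, 182), (10, 192), (12, 195), (14, 192), (16, 185), (18, 174), (20, 161), (22, 149)]
side [(-8, 92), (-6, 83), (-4, 70), (-2, 61), (0, 70), (2, 98), (4, 137), (6, 164), (8, 175), (10, 178), (12, 174), (14, 163), (16, 146), (18, 122), (20, 106), (22, 97)]
```

The plate is at 30 mm depth with no contact force. Next I'll draw out, with small pauses at first to cover the face uncertainty.

move_arm --motion "0 0 -1.5 0;0 0 0 0;0 0 0 0;0 0 0 0;0 0 -1.5 0;0 0 0 0;0 0 0 0;0 0 0 0;0 0 -5 0;0 0 -8 0;0 0 -12 0;0 0 -12 0;0 0 -14 0;0 0 -14 0;0 0 -12 0;0 0 0 0"

```text
time: 16.48
position: [571.9, -129.5, 43.3]
eef_rot: [0.371, 0.602, 0.371, -0.602]
contact_force: [-0.3, -0.4, -2.8]
width: 0.451
```

move_arm --motion "-10 0 0 0;-15 0 0 0;-15 0 0 0;-15 0 0 0;-5 0 0 0;0 0 0 -4.2;0 0 0 -4.2;0 0 0 -4.2;0 0 0 -4.2;0 0 0 -4.1;0 0 0 -4.1;0 0 0 -4.1;0 0 0 -4.1;0 0 0 0;0 0 0 0"

```text
time: 18.35
position: [571.5, -130.6, 103.3]
eef_rot: [0.527, 0.472, 0.527, -0.472]
contact_force: [-0.7, -0.2, -2.5]
width: 0.447
```

move_arm --motion "0 -2 -12 0;0 -3 -22.5 0;0 -3 -22.5 0;0 -3 -22.5 0;0 -3 -22.5 0;0 -3 -22.5 0;0 -3 -22.5 0;0 -3 -22.5 0;0 -3 -22.5 0;0 -3 -22.5 0;0 -3 -22.5 0;0 -3 -22.5 0;0 -3 -22.5 0;0 -3 -22.5 0;0 -3 -22.5 0;0 -3 -22.5 0;0 -3 -22.5 0;0 -3 -20 0;0 -1 -12 0;0 0 0 0"

```text
time: 20.85
position: [472.4, 265.6, 103.4]
eef_rot: [0.527, 0.471, 0.527, -0.471]
contact_force: [-0.5, -0.9, -1.5]
width: 0.45
```

Run:
```python
from h import *
s=arm.state(); T=rot(s['eef_rot']); print(s['time'],s['position'],T.round(3).tolist(),s['contact_force'],s['width'])
print('plate centre',s['position']+T@[-3.4,0,4.2])
p,im=snap('side','side8.png'); q,jm=snap('scene','scene8.png'); r,wm=snap('wrist','wrist8.png')
f=lambda i:cv2.resize(i[:,:,::-1],(400,250))
a=np.hstack([im[200:400,200:600,::-1],jm[150:350,240:640,::-1]])
b=wm[60:400,0:640,::-1]; b=cv2.copyMakeBorder(b,0,0,0,160,0)
cv2.imwrite('pics/c8.png',np.vstack([a,b]))
```

```text
20.85 [472.40003271 265.55966432 103.37067549] [[-0.0, 0.994, 0.112], [0.0, 0.112, -0.994], [-1.0, -0.0, -0.0]] [-0.45766962 -0.87692327 -1.50022208] 0.45044753785721814
plate centre [472.87256938 261.38583815 106.77007017]
```

View pics/c8.png

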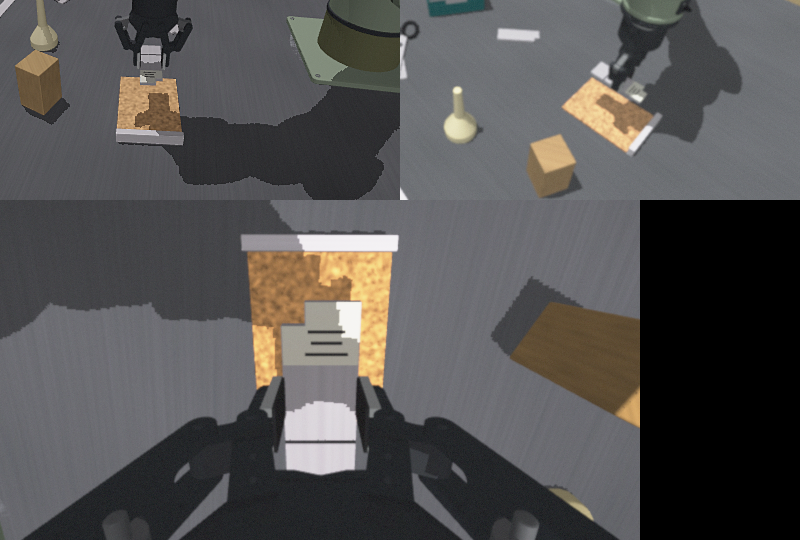

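The plate is over the pad, square to it, label up, with the notched end towards the rail (wrist rows 95–111). I'll do a last numeric check of the pad centre from the rail, let things settle, and hand in.

move_arm --motion "0 0 0 0;0 0 0 0;0 0 0 0;0 0 0 0"

```text
time: 21.5
position: [472.8, 264.9, 103.4]
eef_rot: [0.527, 0.471, 0.527, -0.471]
contact_force: [0.9, -0.4, -2.5]
width: 0.444
```

Run:
```python
from h import *
r=cam('wrist')
d=np.array([-.112,.994])
L=np.mean([onz(r,241,95,22)[:2],onz(r,398,95,22)[:2]],0); print('rail outer top mid',L,'-> centre',L-92*d)
L2=np.mean([onz(r,241,110,22)[:2],onz(r,398,110,22)[:2]],0); print('rail inner top mid',L2,'-> centre',L2-80*d)
s=arm.state(); c=s['position']+rot(s['eef_rot'])@[-3.4,0,4.2]; print('plate',c,np.abs(s['qvel']).max(),s['width'])
if np.all(np.abs((L-92*d)-c[:2])<20): arm.hand_in(); print('handed in')
```

```text
rail outer top mid [462.8151586  351.91997034] -> centre [473.1191586  260.47197034]
rail inner top mid [464.00432411 341.18906645] -> centre [472.96432411 261.66906645]
plate [473.29433675 260.70036288 106.79039888] 0.001906345684783331 0.4439471659958588
the job is handed in; nothing more can be done
handed in
```

The job is handed in at about 21.5 s of the 64 s, with the plate still held over the cork pad. Handing in reports no verdict, so I can't say whether it was judged a pass.

- **Grasp:** I picked up the label-up plate across its width. While closing, the fingertips pressed on the slab with about 24 N, under the 40 N limit. A wrist picture then showed the plate level in the fingers.
- **Throat:** I slid the plain end in to a computed depth of 29.9 mm, with the line at the front face and no noticeable contact force. I held it there about 0.7 s, paused twice within the next 3 mm on the way out, then drew it clear.
- **Over the pad:** The last check put the plate's centre within about 1 mm of the pad's middle and about 101 mm above the cork. It was level, label up, with the notched end towards the rail. The arm was at rest and the grip was steady.

**Checks that disagreed:** the two cameras placed the splitter's front face about 3 mm apart, and I used a value between them. The 6 mm tolerance covers that difference, but I did not measure the final depth more finely. For the pad, the side view's first estimate of the centre was about 8 mm off because the rail hid part of the cork. The scene view and the rail, seen from the wrist, agreed within about 1.5 mm.

The tool came near none of the other things, but I did not measure their positions again at the end.

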